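# Clear the build plate into the sorting trays

## Task

Sort the five finished prints from the dark build plate into the grey three-cell trays: each goes into the tray that already holds its kind (gears, sleeves, or the lug), upright as it stands now, flat on the floor of an empty cell, one print to a cell. Leave the square banded purge tower standing where it is on the plate.

Things in the scene. Friction and masses are not known exactly. Their poses are not given: they have to be found in the camera images.
- gear_a: white printed gear: toothed disc 42 mm across the teeth and 12 mm thick, lying flat, with a round hub 22 mm in diameter rising from it to 40 mm above the underside (grip the hub). Stands on the dark build plate, whose top is 4 mm above the table. Origin: centre of the underside; z up. The two gears are alike and may take either empty cell of the gear tray
- gear_b: second white printed gear: toothed disc 42 mm across the teeth and 12 mm thick, lying flat, with a round hub 22 mm in diameter rising from it to 40 mm above the underside (grip the hub). Stands on the dark build plate, whose top is 4 mm above the table. Origin: centre of the underside; z up. The two gears are alike and may take either empty cell of the gear tray
- sleeve_a: white printed sleeve: plain round tube standing on end, 36 mm outer diameter, 28 mm bore, 40 mm tall. Stands on the build plate (top 4 mm above the table). Origin: centre of the underside; z up along the tube. The two sleeves are alike and may take either empty cell of the sleeve tray
- sleeve_b: second white printed sleeve: plain round tube standing on end, 36 mm outer diameter, 28 mm bore, 40 mm tall. Stands on the build plate (top 4 mm above the table). Origin: centre of the underside; z up along the tube. The two sleeves are alike and may take either empty cell of the sleeve tray
- lug: white printed mounting lug: rectangular base 34 mm (its x) by 40 mm (its y) by 8 mm thick, with one upright tab in the middle, 10 mm thick along x, 32 mm wide along y, round-topped to the eye and with a small cross hole, rising to 40 mm above the underside (grip the tab across its thickness, along x). Stands on the build plate (top 4 mm above the table). Origin: centre of the underside; z up
- tower: white and grey banded square purge tower, 22 by 22 mm and 44 mm tall on a 30 mm square foot 2 mm thick; loose, stands on the build plate among the prints and is to be left there. Origin: centre of the underside; z up. (A black tool caddy beside the trays, 22 mm high, is not used)
- gear_tray: grey fixed tray, 186 mm (x) by 64 mm (y), three square cells in a row at x = -61, 0, +61 mm in its frame, 58 mm wide inside; floor 3 mm thick, walls and dividers 3 mm thick, tops 15 mm above the table; -x end nearer the robot. Origin: centre of underside. Its middle cell already holds a gear (fixed, white like the loose ones, top 43 mm above the table); the two end cells are empty
- sleeve_tray: grey fixed tray, 186 mm (x) by 64 mm (y), three square cells in a row at x = -61, 0, +61 mm in its frame, 58 mm wide inside; floor 3 mm thick, walls and dividers 3 mm thick, tops 15 mm above the table; -x end nearer the robot. Origin: centre of underside. Its far cell (+x) already holds a sleeve (fixed, white like the loose ones, top 43 mm above the table); the near and middle cells are empty
- lug_tray: grey fixed tray, 186 mm (x) by 64 mm (y), three square cells in a row at x = -61, 0, +61 mm in its frame, 58 mm wide inside; floor 3 mm thick, walls and dividers 3 mm thick, tops 15 mm above the table; -x end nearer the robot. Origin: centre of underside. Its near (-x) and middle cells already hold lugs (fixed, white like the loose ones, top 43 mm above the table); only the far cell (+x) is empty
Not all that is in view belongs to the job. Leave any orange or purple look-alike of the gear_tray alone.

How it is judged:
By the outcome, as a careful person would: the job done as asked, in the order asked, and still so for the second after the job is handed in, with the robot touching nothing.
It also fails if it takes over 122 s, if anything falls off the work surface, if the arm or the gripper's body presses on something with over 40 N, if the wrist force passes 120 N, or if a joint passes its speed limit or range.

## Robot

A 6-joint arm with a two-finger parallel gripper is mounted at the origin on the work surface. World frame = base frame: x ahead of the robot, y to its left, z up, the work surface at z = 0. Lengths are in m, angles in degrees, forces in N, time in s.
With the tool pointing down it reaches from about 0.4 to 0.825 m from the base axis. Payload 7 kg.
Tool frame: the origin (TCP) lies at the very end of the fingers, on their centre line; the grasp point (between the pads) lies 19 mm behind it; x points along the fingers, y is the direction in which the jaws open and shut, and the axes are right-handed (so a half turn about x gives the same grasp; the last joint's range is limited). The gripper opens to 88 mm and grips with 3 to 60 N. Pads are 19 mm wide; open, the fingers measure 130 mm over their backs; the gripper's body (78 mm by 193 mm) begins 47 mm behind the grasp point.
Start: joints at [88.184, 20.546, 0.682, 0, -70.136, -16.507], TCP at [0.212, 0.641, 0.227] pointing down, gripper open.
Joint ranges: [-176.03, 176.03], [-82.01, 121.73], [-58.28, 71.71], [-173.87, 95.51], [-174.79, -0.11], [-173.66, 173.66]. Speed limits (degrees/s): [136.94, 136.94, 172.46, 180, 180, 180].

## Interface

Orientations are given as [roll, pitch, yaw] about the fixed x, y, z axes, in that order (R = Rz(yaw) Ry(pitch) Rx(roll)).
In Python, from plant import * gives the robot as it stands. The module is installed in compiled form; this text tells all that it offers.
- The arm moves only by the shell command python3 -m creep 'ROWS' [FORCE]. ROWS is a JSON object of lists of equal length, an entry for each row: "jaw": the closure, from -1 (fully open) to 1 (shut); "translation": the shift along the tool's x, y, z in m, a list of three; "roll": the turn about the tool's x in rad. A call has exactly 10 rows; each row shifts and turns the commanded pose from where the row before left it, along the tool's axes as they then stand; what a row does not reach is not made up. A row lasts 1/10 s, in which the tool goes at most 50 mm and 8.59 degrees, less where a joint would pass 70% of its speed; a pose out of reach is approached as far as the arm can. A call with a gripper value outside its range is refused whole. The fingers move at their own pace and stop on an object; FORCE is the grip in N (left out, the last holds). Time passes only in rows, so rows that do not move let the fingers close, or fill a call up. It gives the time, the measured TCP pose, the force and the opening at its end, in the units of the state.
- get_state(): the state, without advancing time (a new reading comes with each control period).
- capture(name): name is "scene" or "top" or "wrist"; returns a dict with "image" (420x560x3 uint8, red, green, blue), "fovy" (degrees; the focal length in pixels is half the picture's height over the tangent of half this angle, whatever the lens; pixels are square), "cx", "cy" (the principal point, pixels), "pose" (4x4, takes a point from camera to world coordinates); the wrist camera has in their place "tool_from_camera" (4x4, takes a point from camera to tool coordinates, whose origin is the TCP and whose axes are the tool frame's). Camera axes: x right, y up, looking along -z (the intrinsics and any distortion apply to the point x, -y, -z); pixel columns grow to the right and rows downward; lengths in m; the calibration is good to about 2 mm. A picture is of the moment at which its call begins: read the wrist's pose just before it. There is no depth.
- close_job(): hands the job in, once; it reports no verdict.
The state is a dict: "time_s": time; "joints": joint angles; "qd": joint speeds; "joint_torque": joint torques, N m; "tcp_pos": TCP position; "eef_rot": TCP orientation; "contact_force": force on the tool from outside, world axes, zero at the start; "moment": the same for the moment, N m; "gripper_width": finger opening in m.
Only numpy, scipy, OpenCV 4.12 (cv2) and the standard library are available. Lean on these libraries where they do the work, as an engineer would, in place of code of your own. Each camera call takes 0.05 s, during which the arm holds its last target.

## Working session

There is one attempt and no reset: what is moved stays moved. The work goes in short steps, Python scripts to look and compute and a shell command to move; the robot and the scene stay as the last step left them, time stands still between calls to the robot, and variables do not carry over. Pictures are saved under pics/ and viewed, and the job is handed in when it is done.

```bash
mkdir -p pics
python3 - <<'E'
from plant import *
import cv2,numpy as np
s=get_state();print({k:np.round(v,4).tolist() for k,v in s.items()})
for n in ["scene","top","wrist"]:
    c=capture(n);cv2.imwrite(f"pics/{n}0.png",c["image"][:,:,::-1])
    print(n,{k:(np.round(v,4).tolist()) for k,v in c.items() if k!="image"})
E
```

```text
{'time_s': 0.0, 'joints': [88.1844, 20.5914, 0.633, -0.0195, -70.1347, -16.5077], 'qd': [0.0076, -0.016, -0.0414, -0.0359, 0.0602, -0.0348], 'joint_torque': [0.0002, -58.2711, 29.3071, 6.997, 0.0072, -0.0001], 'tcp_pos': [0.2121, 0.6403, 0.2256], 'eef_rot': [95.3738, 89.905, -102.9562], 'contact_force': [-0.1753, -0.0661, -0.7708], 'moment': [-0.0306, -0.0835, -0.0002], 'gripper_width': 0.0873}
scene {'fovy': 56.8682, 'cx': 275.3063, 'cy': 209.5133, 'pose': [[0.8638, -0.3606, 0.3518, 0.9272], [0.5038, 0.6217, -0.5997, -0.5875], [-0.0025, 0.6953, 0.7187, 0.9517], [0.0, 0.0, 0.0, 1.0]]}
top {'fovy': 42.8188, 'cx': 281.3865, 'cy': 200.7996, 'pose': [[-0.013, 0.9781, -0.2076, 0.1275], [-0.9999, -0.012, 0.0063, 0.1672], [0.0037, 0.2077, 0.9782, 1.5857], [0.0, 0.0, 0.0, 1.0]]}
wrist {'fovy': 67.2197, 'cx': 281.6832, 'cy': 210.2515, 'tool_from_camera': [[-0.0013, 0.2849, -0.9585, -0.1581], [1.0, -0.0004, -0.0014, -0.0008], [-0.0008, -0.9585, -0.2849, -0.0781], [0.0, 0.0, 0.0, 1.0]]}
```

View pics/top0.png

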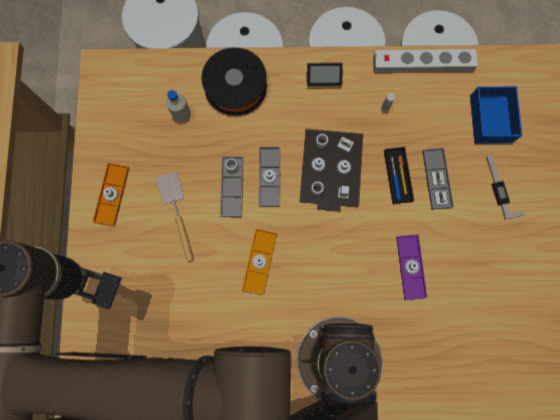

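View pics/scene0.png

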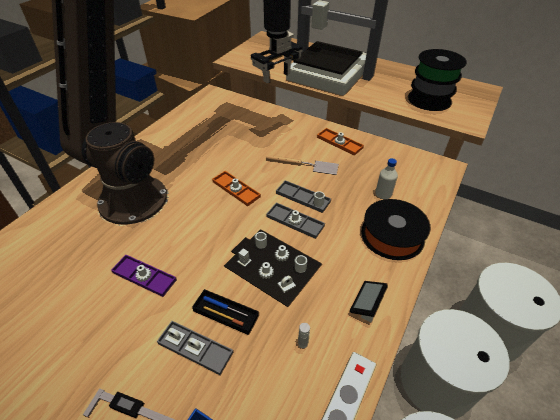

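View pics/wrist0.png

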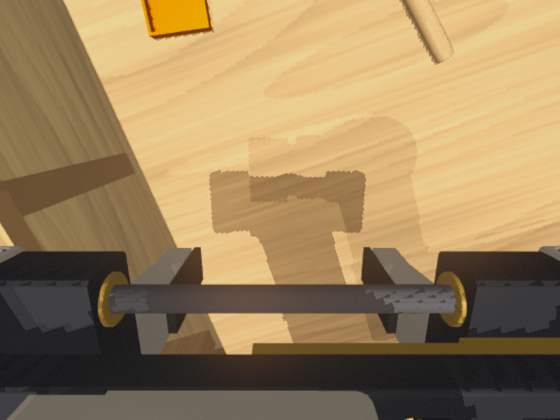

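```bash
cat > h.py <<'E'
from plant import *
import cv2,numpy as np
from scipy.spatial.transform import Rotation as R
def K(c):
    h=c["image"].shape[0];f=h/2/np.tan(np.radians(c["fovy"])/2);return f,c["cx"],c["cy"]
def tool():
    s=get_state();T=np.eye(4);T[:3,:3]=R.from_euler('xyz',s["eef_rot"],degrees=True).as_matrix();T[:3,3]=s["tcp_pos"];return T
def cap(n):
    T=tool();c=capture(n)
    if n=="wrist":c["pose"]=T@np.array(c["tool_from_camera"])
    c["pose"]=np.array(c["pose"]);return c
def ray(c,u,v,z):
    f,cx,cy=K(c);d=c["pose"][:3,:3]@np.array([(u-cx)/f,-(v-cy)/f,-1.]);o=c["pose"][:3,3]
    return o+d*(z-o[2])/d[2]
def proj(c,p):
    f,cx,cy=K(c);q=c["pose"][:3,:3].T@(np.array(p)-c["pose"][:3,3]);return np.array([cx+f*q[0]/-q[2],cy-f*q[1]/-q[2]])
E
python3 - <<'E'
from h import *
c=cap("top");im=c["image"][:,:,::-1]
cv2.imwrite("pics/topcrop.png",cv2.resize(im[115:220,210:380],None,fx=4.7,fy=4.7,interpolation=cv2.INTER_CUBIC))
cv2.imwrite("pics/topcrop2.png",cv2.resize(im[115:220,370:470],None,fx=5,fy=5,interpolation=cv2.INTER_CUBIC))
# tray outlines
hsv=cv2.cvtColor(c["image"],cv2.COLOR_RGB2HSV)
m=((hsv[:,:,1]<50)&(hsv[:,:,2]>50)).astype(np.uint8)
n,l,st,ce=cv2.connectedComponentsWithStats(m)
for i in range(1,n):
    if 25<st[i,4]<4000 and 120<ce[i][1]<230: 
        r=cv2.minAreaRect(np.argwhere(l==i)[:,::-1].astype(np.float32));print(st[i],ce[i].round(1),np.round(ray(c,*ce[i],.015),3),np.round(r[1],1),round(r[2],1))
E
```

```text
[ 301  131   60   80 3082] [330.  171.9] [0.549 0.009 0.015] [56.9 77.1] 4.8
[ 259  147   21   60 1208] [269.1 176.7] [0.536 0.193 0.015] [59. 20.] 90.0
[ 423  149   30   60 1247] [437.5 178.6] [ 0.524 -0.317  0.015] [60.5 21.2] 80.5
[ 61 152  11 105 306] [ 66.1 203.6] [0.46  0.801 0.015] [  4.7 104.2] 4.2
[ 220  157   23   60 1237] [231.2 186.6] [0.506 0.308 0.015] [21.  59.4] 1.3
[391 156   5  19  53] [392.9 165.3] [ 0.567 -0.184  0.015] [18.4  2.6] 80.5
[487 156  13  27 142] [493.  169.2] [ 0.551 -0.488  0.015] [28.1  5.1] 72.6
[156 172  28  44 612] [169.8 188. ] [0.504 0.493 0.015] [42.7 21.2] 74.1
[104 187  14  14 142] [110.2 193.5] [0.49  0.671 0.015] [13.  12.5] 26.6
[497 186  10  13  86] [501.3 192.1] [ 0.479 -0.506  0.015] [12.6  6.6] 71.6
[502 203  22  16 127] [509.5 211.8] [ 0.419 -0.524  0.015] [15.5 19.2] 77.5
```

View pics/topcrop.png

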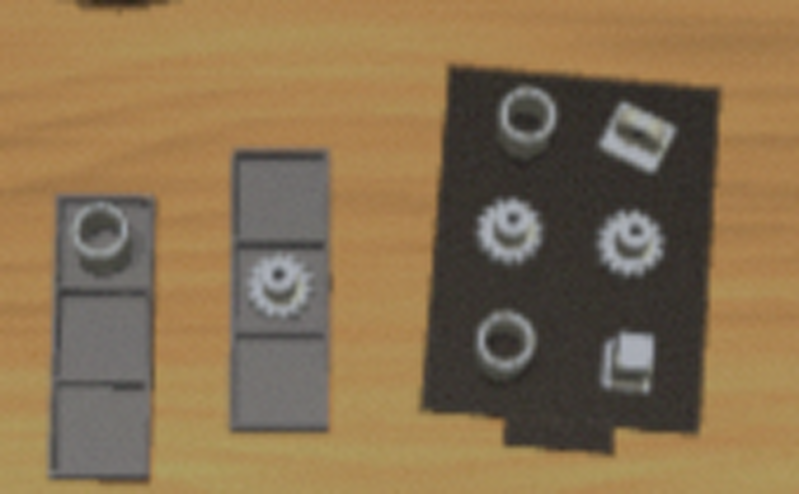

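View pics/topcrop2.png

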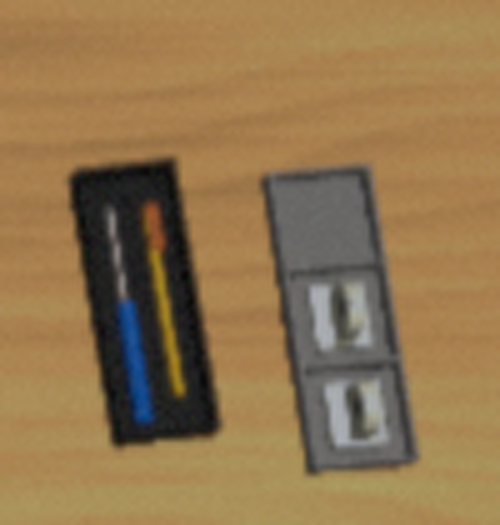

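Run:
```python
from h import *
c=cap("top");print(tool().round(3))
for n,u,v,z in [("sl_far",527,116,.044),("sl_near",505,342,.044),("g_l",513,218,.044),("g_r",635,230,.044),("lugtop",640,130,.044),("tower",636,350,.048),("sltray_s",100,228,.043),("gtray_g",280,272,.043)]:
    print(n,ray(c,u/4.7+210,v/4.7+115,z).round(3))
```

```text
[[-0.    -0.314 -0.949  0.212]
 [-0.001 -0.949  0.314  0.641]
 [-1.     0.001 -0.     0.226]
 [ 0.     0.     0.     1.   ]]
sl_far [0.642 0.032 0.044]
sl_near [0.493 0.05  0.044]
g_l [0.574 0.043 0.044]
g_r [ 0.565 -0.035  0.044]
lugtop [ 0.631 -0.04   0.044]
tower [ 0.486 -0.032  0.048]
sltray_s [0.571 0.306 0.043]
gtray_g [0.54  0.191 0.043]
```

```bash
python3 -m creep '{"jaw":[0,0,0,0,0,0,0,0,0,0],"translation":[[-0.004,0.0325,-0.034],[-0.004,0.0325,-0.034],[-0.004,0.0325,-0.034],[-0.004,0.0325,-0.034],[-0.004,0.0325,-0.034],[-0.004,0.0325,-0.034],[-0.004,0.0325,-0.034],[-0.004,0.0325,-0.034],[-0.004,0.0325,-0.034],[-0.004,0.0325,-0.034]],"roll":[0,0,0,0,0,0,0,0,0,0]}' 30
python3 -m creep '{"jaw":[0,0,0,0,0,0,0,0,0,0],"translation":[[-0.004,0.0325,-0.034],[-0.004,0.0325,-0.034],[-0.004,0.0325,-0.034],[0,0,0],[0,0,0],[0,0,0],[0,0,0],[0,0,0],[0,0,0],[0,0,0]],"roll":[0,0,0,-0.107,-0.106,-0.106,0,0,0,0]}'
python3 - <<'E'
from h import *
import pickle
print(tool().round(4),get_state()["gripper_width"],get_state()["joints"])
c=cap("wrist");pickle.dump(c,open("w1.pkl","wb"));cv2.imwrite("pics/w1.png",c["image"][:,:,::-1])
c=cap("top");pickle.dump(c,open("t1.pkl","wb"))
E
```

```text
time_s: 1.25
tcp_pos: [0.4332, 0.2236, 0.2671]
eef_rot: [-111.3, 89.9, 50.4]
contact_force: [1.4, -0.2, -0.4]
gripper_width: 0.0435
time_s: 2.25
tcp_pos: [0.4989, 0.1009, 0.2786]
eef_rot: [-142.8, 90.0, 37.0]
contact_force: [0.3, -0.4, -0.3]
gripper_width: 0.0438
[[ 1.000e-04 -1.900e-03 -1.000e+00  4.989e-01]
 [ 1.000e-04 -1.000e+00  1.900e-03  1.009e-01]
 [-1.000e+00 -1.000e-04 -1.000e-04  2.786e-01]
 [ 0.000e+00  0.000e+00  0.000e+00  1.000e+00]] 0.04384929655952906 [ 3.35667024e+01  2.90352533e+00 -1.50616572e+01 -3.07232596e-04
 -7.20300079e+01  5.63260103e+01]
```

View pics/w1.png

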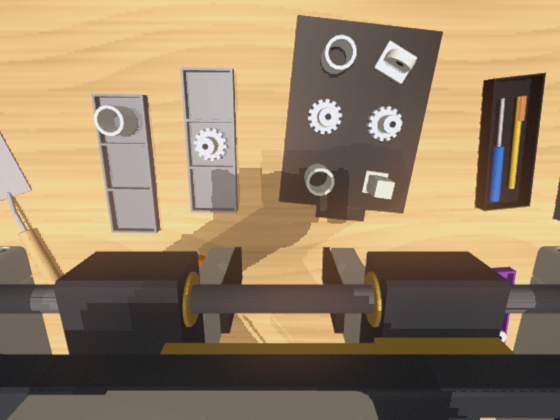

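Run:
```python
from h import *
import pickle
c=pickle.load(open("w1.pkl","rb"));im=c["image"][:,:,::-1]
cv2.imwrite("pics/w1a.png",cv2.resize(im[60:240,85:245],None,fx=3.3,fy=3.3,interpolation=cv2.INTER_CUBIC))
cv2.imwrite("pics/w1b.png",cv2.resize(im[20:215,290:440],None,fx=3,fy=3,interpolation=cv2.INTER_CUBIC))
```

```text
(no output)
```

View pics/w1a.png

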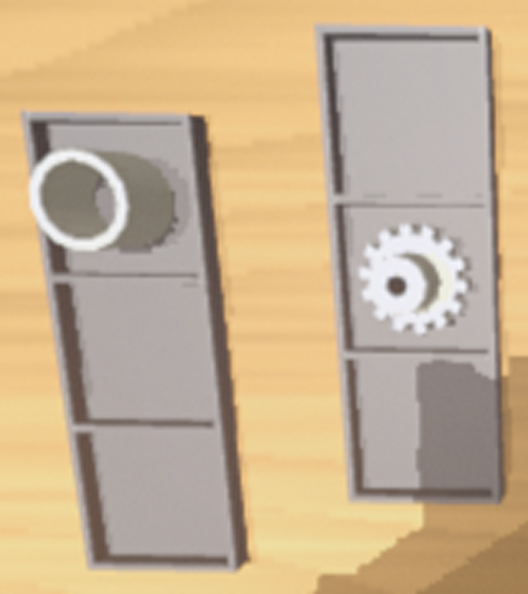

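View pics/w1b.png

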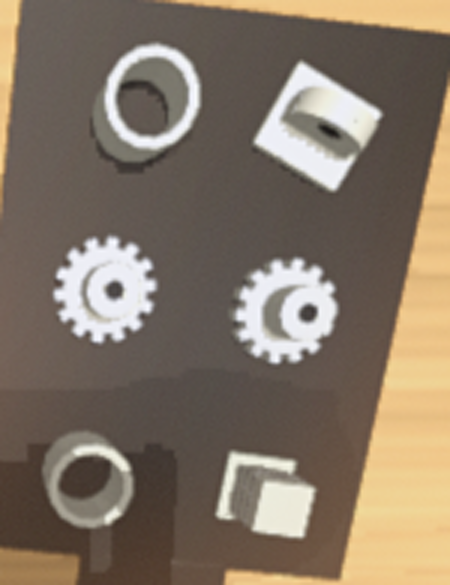

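Run:
```python
from h import *
import pickle
c=pickle.load(open("w1.pkl","rb"))
A=lambda u,v,z:ray(c,85+(u+.5)/3.3-.5,60+(v+.5)/3.3-.5,z)
B=lambda u,v,z:ray(c,290+(u+.5)/3-.5,20+(v+.5)/3-.5,z)
for nm,pts in [("gt",[(316,28),(487,28),(500,492),(352,502)]),("st",[(22,113),(190,118),(233,568),(90,570)])]:
    P=np.array([A(u,v,.015)[:2] for u,v in pts]);print(nm,P.round(4).tolist(),P.mean(0).round(4),[np.linalg.norm(P[i]-P[(i+1)%4]).round(4) for i in range(4)])
    for i,j in [(3,0),(2,1)]: d=P[j]-P[i];print(" yaw",np.degrees(np.arctan2(d[1],d[0])).round(2))
print("gt gear",A(397,285,.043).round(4),"st sl",A(78,200,.043).round(4))
for n,u,v,z in [("gL",115,290,.044),("gR",309,314,.044),("slfar",152,97,.044),("slnear",91,487,.044),("tower",284,508,.048)]:print(n,B(u,v,z).round(4))
P=np.array([B(u,v,.012)[:2] for u,v in [(302,61),(383,112),(335,192),(253,145)]]);print("lug",P.round(4).tolist(),P.mean(0).round(4))
for i in range(4):
    d=P[(i+1)%4]-P[i];print(np.linalg.norm(d).round(4),np.degrees(np.arctan2(d[1],d[0])).round(1))
```

```text
gt [[0.6339, 0.2249], [0.6338, 0.1613], [0.4539, 0.164], [0.4496, 0.2267]] [0.5428 0.1942] [np.float64(0.0636), np.float64(0.1799), np.float64(0.0628), np.float64(0.1842)]
 yaw -0.57
 yaw -0.88
st [[0.6042, 0.3393], [0.6024, 0.2757], [0.42, 0.2804], [0.4192, 0.342]] [0.5115 0.3094] [np.float64(0.0636), np.float64(0.1824), np.float64(0.0616), np.float64(0.1851)]
 yaw -0.84
 yaw -1.46
gt gear [0.5423 0.1947 0.043 ] st sl [0.5727 0.3083 0.043 ]
gL [0.577  0.0455 0.044 ]
gR [ 0.5677 -0.0325  0.044 ]
slfar [0.6466 0.0344 0.044 ]
slnear [0.4975 0.0524 0.044 ]
tower [ 0.4892 -0.0285  0.048 ]
lug [[0.6653, -0.0308], [0.6466, -0.0658], [0.6161, -0.0494], [0.6342, -0.0136]] [ 0.6406 -0.0399]
0.0397 -118.2
0.0346 151.8
0.0401 63.2
0.0356 -28.9
```

```bash
python3 -m creep '{"jaw":[0,0,0,0,0,0,0,0,0,0],"translation":[[0.02,0.0185,-0.026],[0.02,0.0185,-0.026],[0.02,0.0185,-0.026],[0.035,0,0],[0.035,0,0],[0.03,0,0],[0.02,0,0],[0.01,0,0],[0,0,0],[0,0,0]],"roll":[0,0,0,0,0,0,0,0,0,0]}'
python3 - <<'E'
from h import *
print(tool()[:3,3].round(4))
c=cap("wrist");im=c["image"][:,:,::-1].copy()
for p in [(.577,.0455,.044),(.5677,-.0325,.044)]:
    u=proj(c,p);print(u);cv2.circle(im,tuple(u.astype(int)),3,(0,0,255),1)
cv2.imwrite("pics/w2.png",im)
E
```

```text
time_s: 3.35
tcp_pos: [0.5776, 0.0454, 0.0895]
eef_rot: [-173.3, 89.9, 6.7]
contact_force: [0.2, -0.7, 0.7]
gripper_width: 0.0439
[0.5776 0.0454 0.0895]
[281.79493777 235.7870282 ]
[393.62932022 248.23702448]
```

View pics/w2.png

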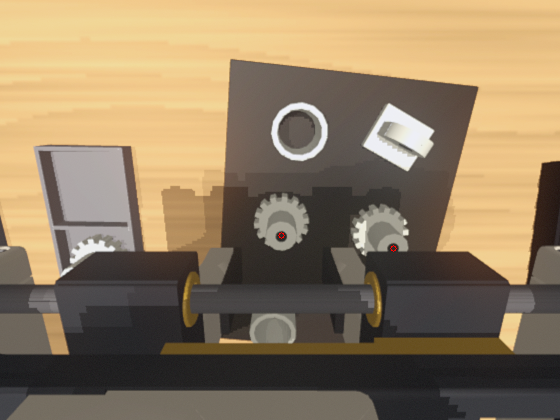

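```bash
python3 -m creep '{"jaw":[0,0,0,0,0,1,1,1,1,1],"translation":[[0.02,0,0],[0.02,0,0],[0.015,0,0],[0.0125,0,0],[0,0,0],[0,0,0],[0,0,0],[0,0,0],[0,0,0],[0,0,0]],"roll":[0,0,0,0,0,0,0,0,0,0]}' 25
```

```text
time_s: 4.4
tcp_pos: [0.5775, 0.0454, 0.0219]
eef_rot: [-163.5, 89.9, 16.5]
contact_force: [-1.1, 0.3, 5.7]
gripper_width: 0.0217
```

```bash
python3 -m creep '{"jaw":[1,1,1,1,1,1,1,1,1,1],"translation":[[-0.03,0,0],[-0.03,0,0],[0,-0.037,-0.0065],[0,-0.037,-0.0065],[0,-0.037,-0.0065],[0,-0.037,-0.0065],[0,0,0],[0.02,0,0],[0.02,0,0],[0.01,0,0]],"roll":[0,0,0,0,0,0,0,0,0,0]}'
python3 - <<'E'
from h import *
print(tool()[:3,3].round(4),get_state()["gripper_width"])
c=cap("wrist");im=c["image"][:,:,::-1].copy()
cv2.imwrite("pics/w3.png",im)
E
```

```text
time_s: 5.4
tcp_pos: [0.6019, 0.1924, 0.0293]
eef_rot: [26.8, 89.8, -153.3]
contact_force: [-0.4, -0.8, -0.5]
gripper_width: 0.0215
[0.6019 0.1924 0.0293] 0.021544403874464577
```

View pics/w3.png

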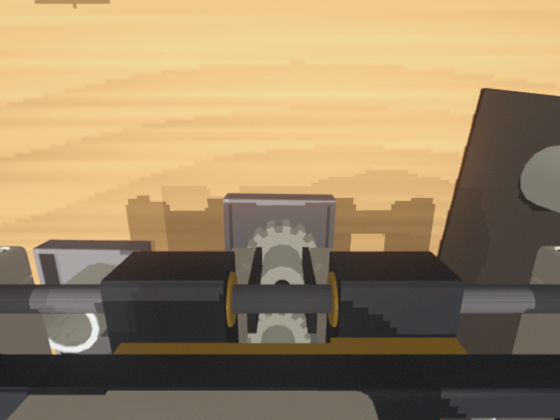

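```bash
python3 -m creep '{"jaw":[1,1,1,1,1,0,0,0,0,0],"translation":[[0.003,0,0],[0.003,0,0],[0.0015,0,0],[0,0,0],[0,0,0],[0,0,0],[0,0,0],[0,0,0],[0,0,0],[0,0,0]],"roll":[0,0,0,0,0,0,0,0,0,0]}'
```

```text
time_s: 6.45
tcp_pos: [0.6031, 0.1932, 0.0236]
eef_rot: [-123.6, 90.0, 56.3]
contact_force: [-0.2, 0.3, 0.1]
gripper_width: 0.0438
```

```bash
python3 -m creep '{"jaw":[0,0,0,0,0,0,0,0,0,0],"translation":[[-0.03,0,0],[-0.036,0,0],[0,0.0452,0.0071],[0,0.0452,0.0071],[0,0.0452,0.0071],[0,0.0452,0.0071],[0,0.0452,0.0071],[0,0,0],[0,0,0],[0,0,0]],"roll":[0,0,0,0,0,0,0,0,0,0]}'
cat > look.py <<'E'
from h import *
import sys
print(tool()[:3,3].round(4),get_state()["gripper_width"])
n=sys.argv[1]
c=cap("wrist");im=c["image"][:,:,::-1].copy()
for a in sys.argv[2:]:
    p=[float(x) for x in a.split(",")];u=proj(c,p);print(u.round(1));cv2.circle(im,tuple(u.astype(int)),3,(0,0,255),1)
cv2.imwrite(f"pics/{n}.png",im)
c=cap("top");cv2.imwrite(f"pics/{n}t.png",cv2.resize(c["image"][115:225,210:470,::-1],None,fx=3,fy=3,interpolation=cv2.INTER_CUBIC))
E
python3 look.py w4 .5677,-.0325,.044
```

```text
time_s: 7.45
tcp_pos: [0.5677, -0.0324, 0.0897]
eef_rot: [-164.6, 90.0, 15.3]
contact_force: [0.4, 0.4, 0.0]
gripper_width: 0.0437
[ 0.5677 -0.0324  0.0897] 0.04371352617294485
[282.  234.8]
```

View pics/w4.png

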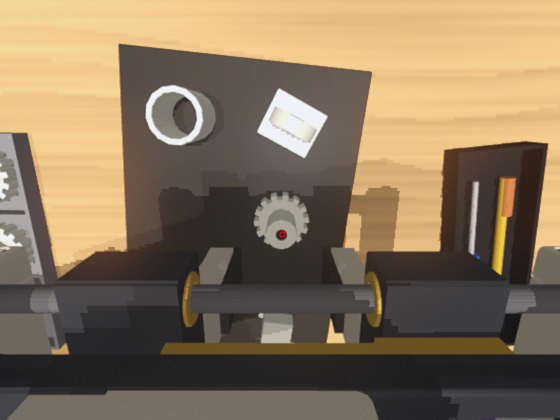

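View pics/w4t.png

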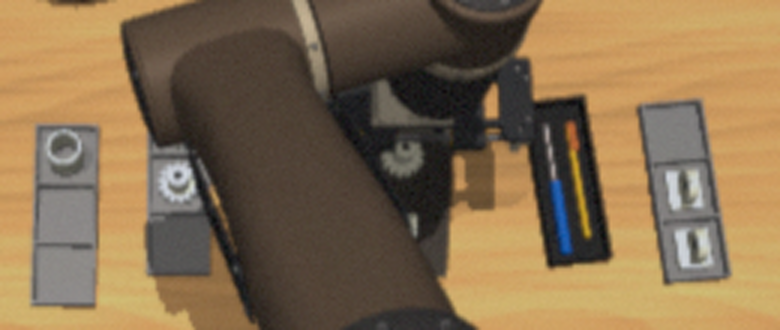

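```bash
python3 -m creep '{"jaw":[0,0,0,0,0,1,1,1,1,1],"translation":[[0.02,0,0],[0.02,0,0],[0.015,0,0],[0.0125,0,0],[0,0,0],[0,0,0],[0,0,0],[0,0,0],[0,0,0],[0,0,0]],"roll":[0,0,0,0,0,0,0,0,0,0]}' 25
```

```text
time_s: 8.55
tcp_pos: [0.5679, -0.0327, 0.0228]
eef_rot: [-166.6, 89.9, 13.3]
contact_force: [-1.1, 2.1, 4.0]
gripper_width: 0.0214
```

```bash
python3 -m creep '{"jaw":[1,1,1,1,1,1,1,1,1,1],"translation":[[-0.03,0,0],[-0.035,0,0],[0,-0.0455,0.0173],[0,-0.0455,0.0173],[0,-0.0455,0.0173],[0,-0.0455,0.0173],[0,-0.0455,0.0173],[0,0,0],[0.025,0,0],[0.02,0,0]],"roll":[0,0,0,0,0,0,0,0,0,0]}'
python3 look.py w5 .5425,.1944,.043
```

```text
time_s: 9.55
tcp_pos: [0.481, 0.1953, 0.0418]
eef_rot: [-130.1, 89.9, 50.0]
contact_force: [0.2, -0.3, -0.6]
gripper_width: 0.021
[0.481  0.1953 0.0418] 0.020983615731171
[284.  151.7]
```

View pics/w5.png

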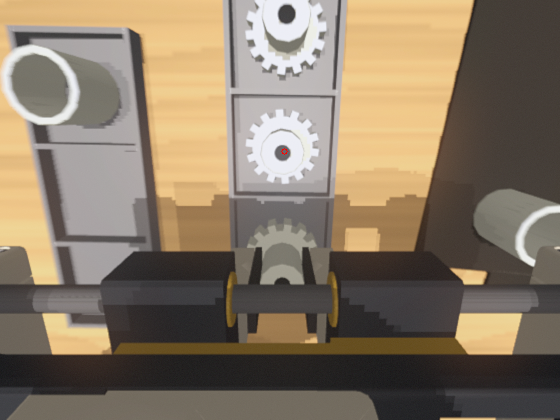

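```bash
python3 -m creep '{"jaw":[1,1,1,1,1,0,0,0,0,0],"translation":[[0.01,0,0],[0.006,0,0],[0.0035,0,0],[0,0,0],[0,0,0],[0,0,0],[0,0,0],[0,0,0],[0,0,0],[0,0,0]],"roll":[0,0,0,0,0,0,0,0,0,0]}'
```

```text
time_s: 10.65
tcp_pos: [0.4811, 0.1947, 0.0226]
eef_rot: [-141.5, 90.0, 38.5]
contact_force: [-0.6, 0.4, 0.1]
gripper_width: 0.0436
```

```bash
python3 -m creep '{"jaw":[0,0,-0.28,-0.28,-0.28,-0.28,-0.28,-0.28,-0.28,-0.28],"translation":[[-0.03,0,0],[-0.036,0,0],[0,0.0356,-0.0041],[0,0.0356,-0.0041],[0,0.0356,-0.0041],[0,0.0356,-0.0041],[0,0,0],[0,0,0],[0,0,0],[0,0,0]],"roll":[0,0,0,0,0,0,0,0,0,0]}'
python3 look.py w6 .4975,.0524,.044 .6406,-.0399,.012 .6466,.0344,.044
```

```text
time_s: 11.65
tcp_pos: [0.4974, 0.0531, 0.0886]
eef_rot: [-153.8, 90.0, 26.3]
contact_force: [0.4, -0.8, -0.5]
gripper_width: 0.0561
[0.4974 0.0531 0.0886] 0.0561104562210532
[283.  235.2]
[424.4  12.8]
[316.3 -18.1]
```

View pics/w6.png

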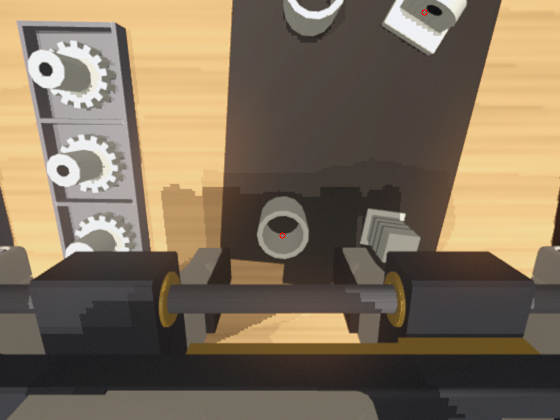

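View pics/w6t.png

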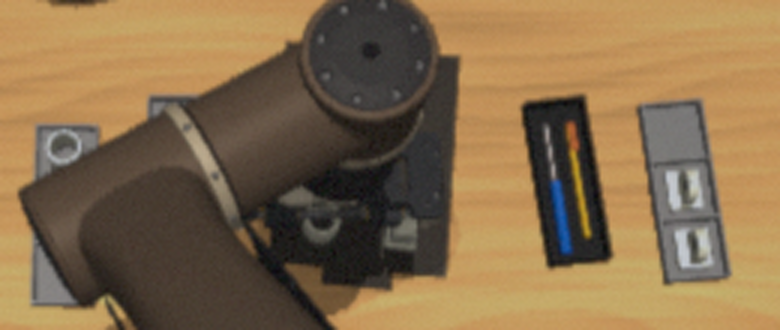

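```bash
python3 -m creep '{"jaw":[-0.28,-0.28,-0.28,-0.28,-0.28,1,1,1,1,1],"translation":[[0.02,0,0],[0.02,0,0],[0.015,0,0],[0.0115,0,0],[0,0,0],[0,0,0],[0,0,0],[0,0,0],[0,0,0],[0,0,0]],"roll":[0,0,0,0,0,0,0,0,0,0]}' 25
```

```text
time_s: 12.75
tcp_pos: [0.4979, 0.0526, 0.0228]
eef_rot: [-156.7, 89.9, 23.2]
contact_force: [-1.7, 0.7, 5.7]
gripper_width: 0.0348
```

```bash
python3 -m creep '{"jaw":[1,1,1,1,1,1,1,1,1,1],"translation":[[-0.03,0,0],[-0.035,0,0],[0,-0.0427,-0.0023],[0,-0.0427,-0.0023],[0,-0.0427,-0.0023],[0,-0.0427,-0.0023],[0,-0.0427,-0.0023],[0,-0.0427,-0.0023],[0,0,0],[0.025,0,0]],"roll":[0,0,0,0,0,0,0,0,0,0]}'
python3 look.py w7 .5725,.3085,.043 .5115,.309,.003
```

```text
time_s: 13.75
tcp_pos: [0.5129, 0.3115, 0.0644]
eef_rot: [-137.4, 89.7, 42.7]
contact_force: [0.0, -0.5, -0.9]
gripper_width: 0.0349
[0.5129 0.3115 0.0644] 0.0348686947191058
[287.8 151. ]
[285.6 229.2]
```

View pics/w7.png

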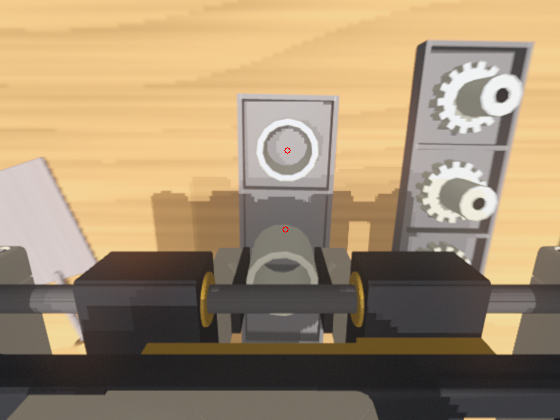

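```bash
python3 -m creep '{"jaw":[1,1,1,1,1,1,-0.28,-0.28,-0.28,-0.28],"translation":[[0.015,0,0],[0.012,0,0],[0.009,0,0],[0.0045,0,0],[0,0,0],[0,0,0],[0,0,0],[0,0,0],[0,0,0],[0,0,0]],"roll":[0,0,0,0,0,0,0,0,0,0]}'
```

```text
time_s: 14.85
tcp_pos: [0.5114, 0.3085, 0.0216]
eef_rot: [-134.9, 90.0, 45.1]
contact_force: [0.3, 0.2, -0.9]
gripper_width: 0.0549
```

```bash
python3 -m creep '{"jaw":[-0.28,-0.28,-0.28,0.3,0.3,0.3,0.3,0.3,0.3,0.3],"translation":[[-0.04,0,0],[-0.05,0,0],[-0.01,0.0436,-0.0161],[0,0.0436,-0.0161],[0,0.0436,-0.0161],[0,0.0436,-0.0161],[0,0.0436,-0.0161],[0,0.0436,-0.0161],[0,0.0436,-0.0161],[0,0.0436,-0.0161]],"roll":[0,0,0,0,0,0,0,0,0,0]}'
python3 -m creep '{"jaw":[0.3,0.3,0.3,0.3,0.3,0.3,0.3,0.3,0.3,0.3],"translation":[[0,0,0],[0,0,0],[0,0,0],[0,0,0],[0,0,0],[0,0,0],[0,0,0],[0,0,0],[0,0,0],[0,0,0]],"roll":[-0.135,-0.135,-0.135,-0.135,-0.135,-0.135,-0.135,-0.135,0,0]}'
python3 look.py w8 .6406,-.0399,.012 .6406,-.0399,.044 .6466,.0344,.044
```

```text
time_s: 15.85
tcp_pos: [0.6403, -0.0422, 0.1217]
eef_rot: [-172.1, 90.0, 7.9]
contact_force: [1.3, -0.2, -0.8]
gripper_width: 0.0305
time_s: 16.85
tcp_pos: [0.6398, -0.0404, 0.1215]
eef_rot: [-81.4, 90.0, 160.2]
contact_force: [0.2, 0.9, -0.1]
gripper_width: 0.0307
[ 0.6398 -0.0404  0.1215] 0.030717027294164995
[281.1 207.3]
[281.1 218.6]
[239.6 128.9]
```

View pics/w8.png

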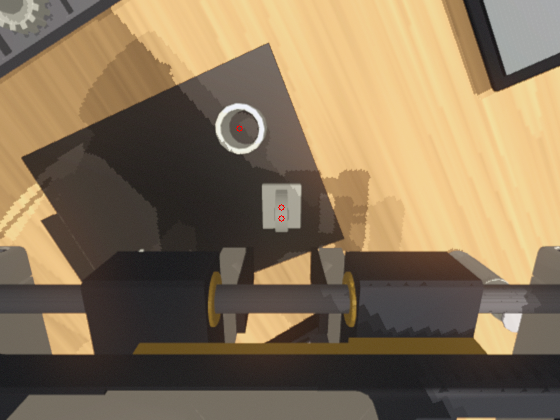

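View pics/w8t.png

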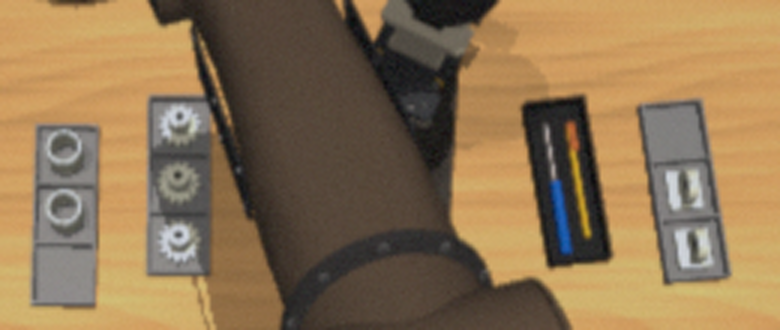

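```bash
python3 -m creep '{"jaw":[0.3,0.3,0.3,0.3,0.3,0.3,1,1,1,1],"translation":[[0.03,0,0],[0.03,0,0],[0.02,0,0],[0.014,0,0],[0.005,0,0],[0,0,0],[0,0,0],[0,0,0],[0,0,0],[0,0,0]],"roll":[0,0,0,0,0,0,0,0,0,0]}' 25
```

```text
time_s: 17.95
tcp_pos: [0.6404, -0.0403, 0.0235]
eef_rot: [126.7, 89.9, 8.5]
contact_force: [-0.8, 0.1, 3.7]
gripper_width: 0.0098
```

```bash
python3 -m creep '{"jaw":[1,1,1,1,1,1,1,1,1,1],"translation":[[-0.03,0,0],[-0.04,0,0],[-0.03,0,0],[0,0,0],[0,0,0],[0,0,0],[0,0,0],[0,0,0],[0,0,0],[0,0,0]],"roll":[0,0,0.131,0.131,0.131,0.131,0.131,0.131,0.129,0]}'
python3 -m creep '{"jaw":[1,1,1,1,1,1,1,1,1,1],"translation":[[0,0.0417,0.0163],[0,0.0417,0.0163],[0,0.0417,0.0163],[0,0.0417,0.0163],[0,0.0417,0.0163],[0,0.0417,0.0163],[0,0,0],[0,0,0],[0,0,0],[0,0,0]],"roll":[0,0,0,0,0,0,0,0,0,0]}'
python3 look.py w9 .587,-.304,.003
python3 - <<'E'
from h import *
print(tool().round(4))
E
```

```text
time_s: 18.95
tcp_pos: [0.6398, -0.0404, 0.1227]
eef_rot: [-155.9, 90.0, 33.3]
contact_force: [0.5, -0.3, 0.5]
gripper_width: 0.0098
time_s: 19.95
tcp_pos: [0.5847, -0.3021, 0.1227]
eef_rot: [-167.8, 90.0, 21.8]
contact_force: [0.4, -0.0, 0.2]
gripper_width: 0.0103
[ 0.5847 -0.3021  0.1227] 0.010294986200393248
[284.  203.6]
[[ 1.000e-04  1.658e-01 -9.862e-01  5.848e-01]
 [-0.000e+00 -9.862e-01 -1.658e-01 -3.021e-01]
 [-1.000e+00  0.000e+00 -1.000e-04  1.227e-01]
 [ 0.000e+00  0.000e+00  0.000e+00  1.000e+00]]
```

View pics/w9.png

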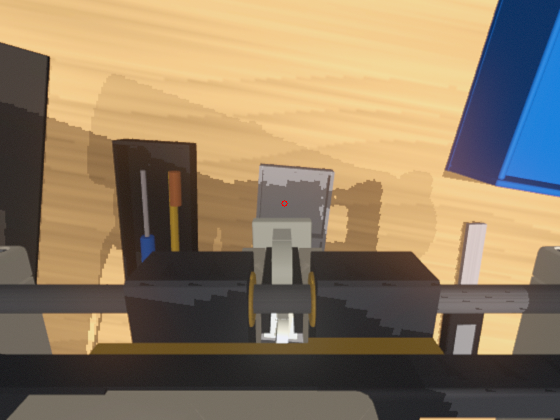

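Run:
```python
from h import *
import pickle
c=cap("wrist");pickle.dump(c,open("w9.pkl","wb"))
im=c["image"][150:260,230:350,::-1]
cv2.imwrite("pics/w9z.png",cv2.resize(im,None,fx=5,fy=5,interpolation=cv2.INTER_CUBIC))
```

```text
(no output)
```

View pics/w9z.png

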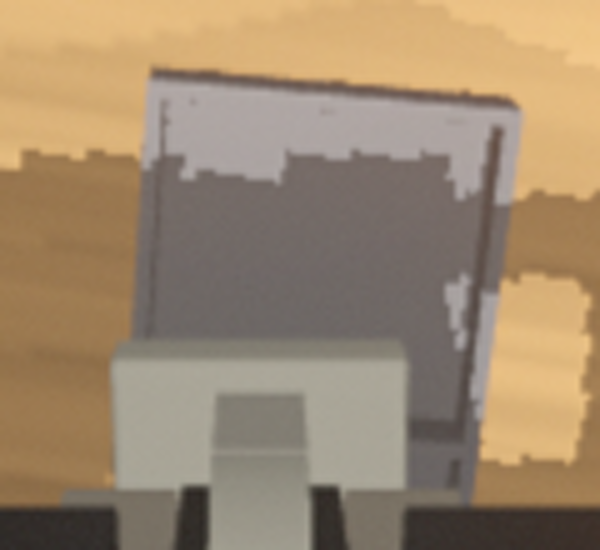

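Run:
```python
from h import *
import pickle
c=pickle.load(open("w9.pkl","rb"))
B=lambda u,v,z=.015:ray(c,230+(u+.5)/5-.5,150+(v+.5)/5-.5,z)
tl,tr,r2,l2=B(150,82),B(521,110),B(470,490),B(135,335)
print(tl,tr,np.linalg.norm(tr-tl))
for a,b in[(l2,tl),(r2,tr),(tl,tr)]:
    d=b-a;print(np.degrees(np.arctan2(d[1],d[0])))
yaw=np.radians(7.5)
for yd in (5,7,9):
    y=np.radians(yd);print(yd,((tl+tr)/2)[:2]-.032*np.array([np.cos(y),np.sin(y)]))
```

```text
[ 0.61920054 -0.27752679  0.015     ] [ 0.62495385 -0.34020042  0.015     ] 0.06293714606271457
5.063706181522494
4.659040411787095
-84.75507046609816
5 [ 0.59019896 -0.31165259]
7 [ 0.59031572 -0.31276342]
9 [ 0.59047117 -0.31386951]
```

```bash
python3 -m creep '{"jaw":[1,1,1,1,1,1,1,1,1,1],"translation":[[0,0,0],[0,0.005,-0.0024],[0,0.0051,-0.0023],[0.03,0,0],[0.02,0,0],[0.02,0,0],[0.01,0,0],[0,0,0],[0,0,0],[0,0,0]],"roll":[0.078,0,0,0,0,0,0,0,0,0]}'
python3 look.py w10 .5902,-.3117,.003 .5294,-.317,.043
```

```text
time_s: 21.1
tcp_pos: [0.5907, -0.3132, 0.0438]
eef_rot: [155.5, 89.9, -19.5]
contact_force: [0.7, -0.1, -0.1]
gripper_width: 0.0101
[ 0.5907 -0.3132  0.0438] 0.010127633119189332
[279.5 238. ]
[279.3 356. ]
```

View pics/w10.png

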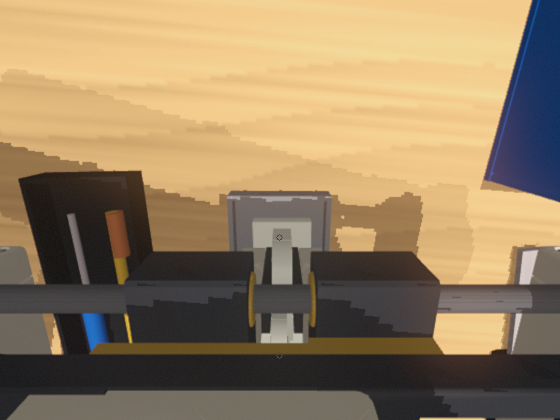

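View pics/w10t.png

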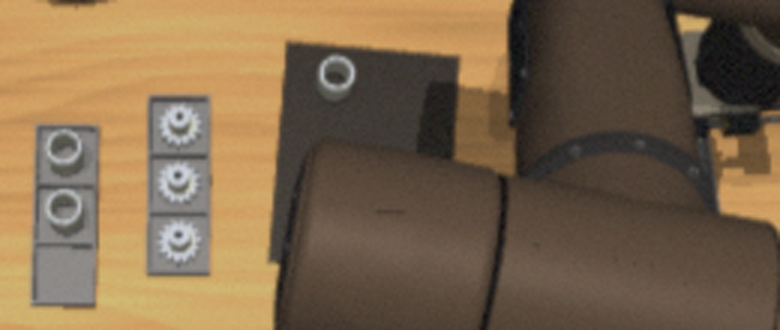

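```bash
python3 -m creep '{"jaw":[1,1,1,1,1,1,0.4,0.4,0.4,0.4],"translation":[[0.01,0,0],[0.006,0,0],[0.003,0,0],[0.0015,0,0],[0,0,0],[0,0,0],[0,0,0],[0,0,0],[0,0,0],[0,0,0]],"roll":[0,0,0,0,0,0,0,0,0,0]}'
```

```text
time_s: 22.2
tcp_pos: [0.5898, -0.3129, 0.0218]
eef_rot: [-17.7, 90.0, 167.2]
contact_force: [-0.9, -0.1, 0.3]
gripper_width: 0.0262
```

```bash
python3 -m creep '{"jaw":[0.4,0.4,-0.28,-0.28,-0.28,-0.28,-0.28,-0.28,-0.28,-0.28],"translation":[[-0.03,0,0],[-0.04,0,0],[0,-0.0426,-0.01085],[0,-0.0426,-0.01085],[0,-0.0426,-0.01085],[0,-0.0426,-0.01085],[0,-0.0426,-0.01085],[0,-0.0426,-0.01085],[0,-0.0426,-0.01085],[0,-0.0426,-0.01085]],"roll":[0,0,0,0,0,0,0,0,0,0]}'
python3 -m creep '{"jaw":[-0.28,-0.28,-0.28,-0.28,-0.28,-0.28,-0.28,-0.28,-0.28,-0.28],"translation":[[0,0,0],[0,0,0],[0,0,0],[0,0,0],[0,0,0],[0,0,0],[0,0,0],[0,0,0],[0,0,0],[0,0,0]],"roll":[0.087,0,0,0,0,0,0,0,0,0]}'
python3 look.py w11 .6466,.0344,.044
```

```text
time_s: 23.2
tcp_pos: [0.6471, 0.036, 0.0921]
eef_rot: [171.5, 90.0, -3.5]
contact_force: [1.0, -0.2, 0.1]
gripper_width: 0.0562
time_s: 24.2
tcp_pos: [0.647, 0.0341, 0.0921]
eef_rot: [-161.5, 90.0, 18.5]
contact_force: [0.2, -0.3, -0.2]
gripper_width: 0.0565
[0.647  0.0341 0.0921] 0.0564889905080108
[281.5 234. ]
```

View pics/w11.png

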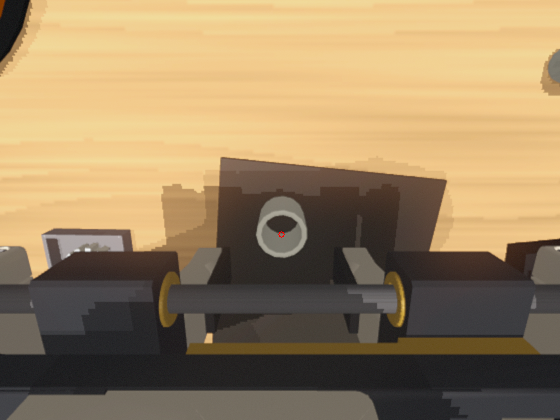

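View pics/w11t.png

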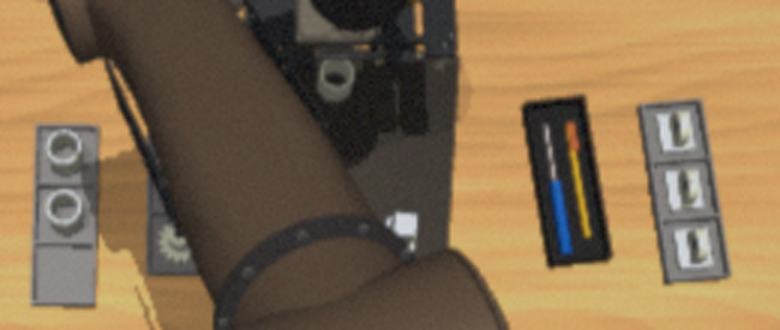

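```bash
python3 -m creep '{"jaw":[-0.28,-0.28,-0.28,-0.28,-0.28,1,1,1,1,1],"translation":[[0.02,0,0],[0.025,0,0],[0.015,0,0],[0.01,0,0],[0,0,0],[0,0,0],[0,0,0],[0,0,0],[0,0,0],[0,0,0]],"roll":[0,0,0,0,0,0,0,0,0,0]}' 25
```

```text
time_s: 25.3
tcp_pos: [0.6475, 0.0343, 0.023]
eef_rot: [-167.6, 89.9, 12.4]
contact_force: [-0.9, 0.8, 4.3]
gripper_width: 0.0341
```

```bash
python3 -m creep '{"jaw":[1,1,1,1,1,1,1,1,1,1],"translation":[[-0.03,0,0],[-0.04,0,0],[0,-0.0394,0.0281],[0,-0.0394,0.0281],[0,-0.0394,0.0281],[0,-0.0394,0.0281],[0,-0.0394,0.0281],[0,-0.0394,0.0281],[0,-0.0394,0.0281],[0,0,0]],"roll":[0,0,0,0,0,0,0,0,0,0]}'
python3 -m creep '{"jaw":[1,1,1,1,1,1,1,1,1,1],"translation":[[0.02,0,0],[0.02,0,0],[0.01,0,0],[0,0,0],[0,0,0],[0,0,0],[0,0,0],[0,0,0],[0,0,0],[0,0,0]],"roll":[0,0,0,0,0,0,0,0,0,0]}'
python3 look.py w12 .4505,.310,.003 .5115,.309,.043
```

```text
time_s: 26.3
tcp_pos: [0.4481, 0.3143, 0.0926]
eef_rot: [-119.8, 89.9, 60.5]
contact_force: [0.6, -0.6, -0.1]
gripper_width: 0.0345
time_s: 27.3
tcp_pos: [0.4505, 0.3101, 0.0423]
eef_rot: [-130.7, 90.0, 49.3]
contact_force: [-0.6, -0.9, -0.3]
gripper_width: 0.0344
[0.4505 0.3101 0.0423] 0.0343621349580907
[282.1 238.3]
[284.4 152.8]
```

View pics/w12.png

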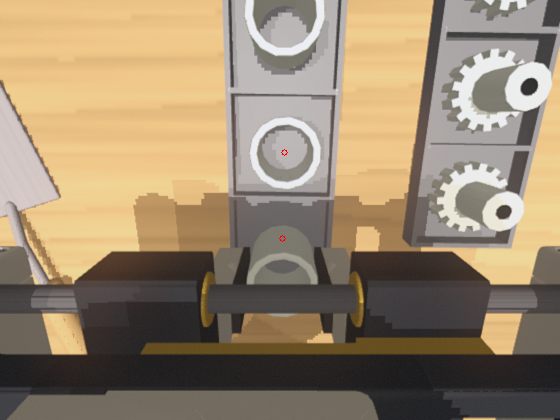

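Aligned: the middle-cell sleeve sits at its expected centre (284,153), and the held sleeve is between the walls of the near cell. Lower and release.

```bash
python3 -m creep '{"jaw":[1,1,1,1,1,1,-0.28,-0.28,-0.28,-0.28],"translation":[[0.01,0,0],[0.006,0,0],[0.003,0,0],[0.0015,0,0],[0,0,0],[0,0,0],[0,0,0],[0,0,0],[0,0,0],[0,0,0]],"roll":[0,0,0,0,0,0,0,0,0,0]}'
python3 -m creep '{"jaw":[-0.28,-0.28,-0.28,-0.28,-0.28,-0.28,-0.28,-0.28,-0.28,-0.28],"translation":[[-0.03,0,0],[-0.04,0,0],[-0.05,0,0],[-0.03,0,0],[-0.03,0,0.01],[-0.02,0.02,0.01],[0,0.02,0.01],[0,0,0],[0,0,0],[0,0,0]],"roll":[0,0,0,0,0,0,0,0,0,0]}'
python3 look.py w13 .4505,.310,.043 .489,-.0285,.048
python3 - <<'E'
from h import *
c=cap("scene");cv2.imwrite("pics/s13.png",cv2.resize(c["image"][160:380,140:340,::-1],None,fx=2.7,fy=2.7,interpolation=cv2.INTER_CUBIC))
E
```

```text
time_s: 28.4
tcp_pos: [0.4505, 0.31, 0.0213]
eef_rot: [58.7, 90.0, -121.4]
contact_force: [-0.0, 0.8, -0.2]
gripper_width: 0.0554
time_s: 29.4
tcp_pos: [0.4206, 0.2704, 0.2213]
eef_rot: [58.6, 90.0, -121.5]
contact_force: [-0.3, 0.1, -0.1]
gripper_width: 0.0558
[0.4206 0.2704 0.2213] 0.055816927626069913
[244.3 163.6]
[575.9 126.3]
```

View pics/w13.png

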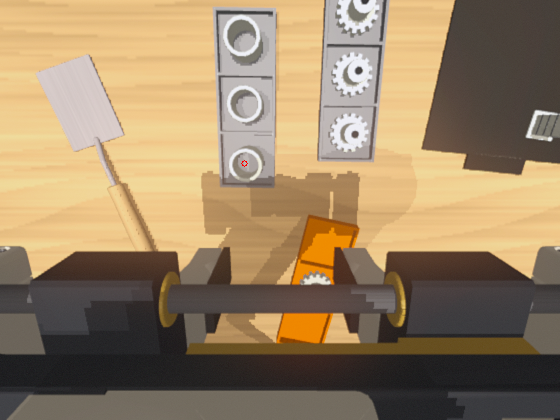

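View pics/s13.png

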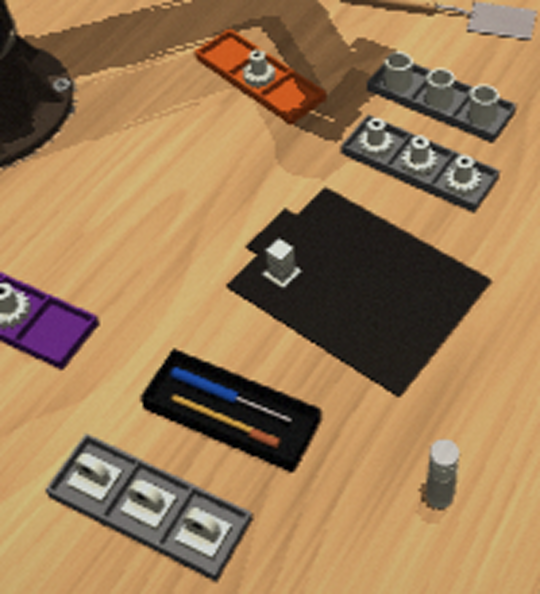

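View pics/w13t.png

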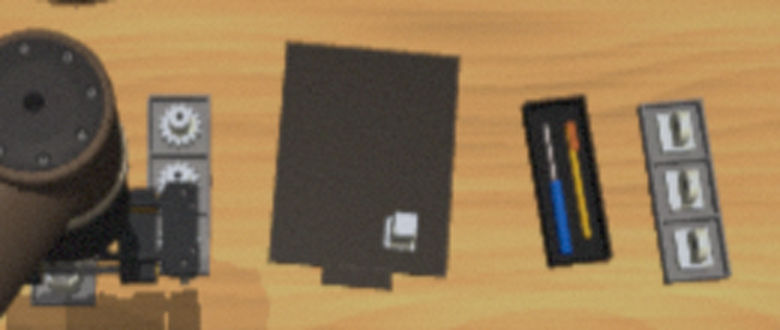

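```bash
python3 -c "
from plant import *
print(close_job())"
```

```text
the job is handed in; nothing more can be done
None
```

All five prints are sorted and the job is handed in, after about 29.5 s of the 122 s allowed:

- **Gears:** one in each end cell of the grey gear tray.
- **Sleeves:** in the middle and near cells of the sleeve tray.
- **Lug:** in the far cell of the lug tray, lined up with the other two.

**Last checks:** The final wrist, scene and top pictures show all five standing upright, one to a cell. The purge tower is still standing, at about (345, 190) in the top image both before and after. The arm was raised clear of everything at hand-in. The largest force reported after any move was about 6 N.

**What disagreed or went less than cleanly:**
- The top camera's positions came out about 3 mm off the wrist camera's, so I used the wrist camera's.
- The top camera put the lug tray's turn at about 9.5°. The wrist camera gave about 5°, and I placed the lug by that.
- I released the first gear about 2–3 mm above the floor. It settled upright.
- The gripper read 34–35 mm on the 36 mm sleeves, and about 0.5–1 mm under the hub width on the gears.

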